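Book a repaired camera into the bench drawer

TASK

Put the repaired compact camera away: pull the drawer of the small grey cabinet all the way out to its stop, set the camera down flat with its lens up in the large rear compartment, let go and push the drawer fully shut. Then book it in: pick up the scanner, hold it steady for a good second with its nose aimed squarely at the middle of the bar-code ticket from about 10 cm, and stand it back upright on the middle of its round pad. Do not drop the camera or the scanner, and leave the other things on the bench where they are.

Things in the scene. Friction and masses are not known exactly. Their poses are not given: they have to be found in the camera images.
- drawer (a joint): how far the drawer is pulled out, m: 0 shut, 0.19 at its stop (starts 0 to 0.025); stays where left. Its large rear compartment is 135 long (x) x 162 wide (y) mm inside; its floor's centre lies 195 mm behind the handle's point (+x) and 54 mm below, 20 mm above the bench; outer walls 52 mm above that floor, front divider 44 mm. Two small screw bins lie ahead of it
- drawer_handle (a point): middle of the steel bar handle of the drawer in a grey steel cabinet (fixed, 241 deep x 200 wide x 100 mm high); level bar 11 mm thick, 100 mm long along y, 45 mm in front of the drawer front (39 mm clear gap), 74 mm above the bench, 26 mm below the cabinet's top; axes those of the cabinet: the drawer comes out along -x, towards the robot; moves with the drawer
- camera: silver compact camera lying on its back, lens up, on a fixed grey tile 130 x 130 x 4 mm, loose, about 200 g: body 100 (x) x 54 (y) x 28 mm high; dark lens barrel 42 mm across stands 12 mm above the body, 12 mm off centre along +x; origin at the centre of its underside; z up
- scanner: grey pistol bar-code scanner standing on its foot on the pad, loose, about 220 g, 135 mm high: round foot 74 mm across, handle 36 x 28 mm, on top a level barrel 100 long (x, -45 to 55) x 38 wide (y) x 36 high mm (95 to 131 mm up) with a black nose 50 wide x 44 high at its +x end (x 48 to 64); origin at the centre of the foot's underside, z up; it reads along its own +x
- scanner_nose (a point): centre of the scanner's window at the front of the nose, 64 mm ahead (x) of the scanner's origin and 113 mm above it; axes those of the scanner, the beam leaves along +x
- pad: the scanner's parking place: black rubber disc fixed on the bench, 120 mm across, 4 mm thick; origin at the centre of its underside. The scanner starts near its middle
- ticket: job ticket stand, fixed: steel foot 90 x 90 x 12 mm with a post that carries an upright plate 96 wide x 76 high mm; origin at the foot's underside below the plate; the plate faces the stand's own -x axis, so the scanner's +x must point along the stand's +x
- ticket_label (a point): centre of the bar-code label (paper with black bars, 66 wide x 46 high mm) on the front of the plate, 185 mm above the bench; axes those of the stand, the label faces -x
- jar: bystander: white plastic jar 50 mm across, 58 mm high; origin at the centre of its underside
- multimeter: bystander: yellow and black multimeter lying flat, 180 (x) x 88 (y) x 42 mm high; origin at the centre of its underside
- screwdriver: bystander: screwdriver lying flat, 160 mm long along its x; origin near its middle
Things that resemble listed ones, but are neither listed nor needed, are in the scene too. There is more than one size of the camera; the one meant has the size given above.

How it is judged:
By the outcome, as a careful person would: the job done as asked, in the order asked, and still so for the second after the job is handed in, with the robot touching nothing.
It also fails if it takes over 72 s, if anything falls off the work surface, if the arm or the gripper's body presses on something with over 40 N, if the wrist force passes 120 N, or if a joint passes its speed limit or range.

ROBOT

A 6-joint arm with a two-finger parallel gripper is mounted at the origin on the work surface. World frame = base frame: x ahead of the robot, y to its left, z up, the work surface at z = 0. Lengths are in m, angles in rad, forces in N, time in s.
With the tool pointing down it reaches from about 0.35 to 0.975 m from the base axis. Payload 4.9 kg.
Tool frame: the origin (TCP) lies on the mounting face of the last link; the fingertips stand 173 mm ahead of it and the grasp point (between the pads) lies 155 mm ahead of it (tcp_to_grasp is the distance from the TCP to the grasp point, in m); z points along the fingers, y is the line along which they close (so a half turn about z gives the same grasp; the last joint's range is limited). The gripper opens to 85 mm and grips with 20 to 120 N. Pads are 22 mm wide; open, the fingers measure 114 mm over their backs; the gripper's body (76 mm by 85 mm) begins 54 mm behind the grasp point. The pads swing forward as they close: fully open they stand 13 mm farther back than shut.
Start: joints at [-1.382, 0.053, 1.613, -0, 1.476, -0.119], TCP at [0.189, -0.596, 0.405] pointing down, gripper open.
Joint ranges: [-3.01, 3.01], [-1.01, 2.22], [0.06, 2.58], [-1.02, 4.17], [0.09, 2.62], [-3.14, 3.14]. Speed limits (rad/s): [2.57, 2.57, 3.14, 3.14, 3.14, 3.14].

INTERFACE

Orientations are given as a rotation vector (axis times angle).
In Python, from station import get_obs, get_image, calibration, finish_job, tcp_to_grasp gives the robot as it stands. The module is installed in compiled form; this text tells all that it offers.
- The arm moves only by the tool arm_command, never from a script. Its argument "plan" is a list that holds one entry, the list of rows, each a list of 6 numbers: the shift along the tool's x, y, z in cm, then the turn, a rotation vector about the tool's x, y, z in rad. A call has 1 to 12 rows; each row is the pose to reach, as a shift and turn from the pose commanded when the call began, along the tool's axes at that moment; what a row does not reach only later rows make up. A row lasts 1/12 s, in which the tool goes at most 41.7 mm and 7.16 degrees, less where a joint would pass 70% of its speed; a pose out of reach is approached as far as the arm can. A call with a gripper value outside its range is refused whole. "gripper" is the closure, from -1 (fully open) to 1 (shut), set as the call begins (left out, the last holds). The fingers move at their own pace and stop on an object; "force" is the grip in N (left out, the last holds). Time passes only in rows, so rows that repeat a pose let the fingers close. It gives the time, the measured TCP pose, the force, the opening and the grip force at its end, in the units of the state.
- get_obs(): the state, without advancing time (a new reading comes with each control period).
- get_image(name): name is "scene" or "top"; returns (picture, depth): 420x560x3 uint8, blue, green, red; 420x560 float32, m along the optical axis (not along the pixel's ray), 0 where there is no reading.
- calibration(name): a dict with "fx", "fy", "cx", "cy" (pixels), "pose" (4x4, takes a point from camera to world coordinates). Camera axes: x right, y up, looking along -z (the intrinsics and any distortion apply to the point x, -y, -z); pixel columns grow to the right and rows downward; lengths in m; the calibration is good to about 2 mm. A picture is of the moment at which its call begins. calibration takes no time and is no camera call.
- finish_job(): hands the job in; it is judged then, once.
The state is a dict: "t": time; "q": joint angles; "dq": joint speeds; "effort": joint torques, N m; "tool_pos": TCP position; "tool_rot": TCP orientation; "contact_force": force on the tool from outside, world axes, zero at the start; "wrist_torque": the same for the moment, N m; "opening": finger opening in m; "grip_force": force on a finger pad.
Only numpy, scipy, OpenCV 4.12 (cv2) and the standard library are available. Lean on these libraries where they do the work, as an engineer would, in place of code of your own. Each camera call takes 0.05 s, during which the arm holds its last target. There are 200 camera calls.

## Working session

There is one attempt and no reset: what is moved stays moved. The work goes in short steps, Python scripts to look and compute and a tool call to move; the robot and the scene stay as the last step left them, time stands still between calls to the robot, and variables do not carry over. Pictures are saved under pics/ and viewed, at most 10 in all, crops included, and the job is handed in when it is done.

Besides the shell and the picture viewer there is one more tool, called after ">>>" as a command line: name --argument value ..., lists and objects as JSON in quotes. arm_command: Moves the arm, as the interface text tells. Its arguments: {"type":"object","properties":{"plan":{"type":"array"},"gripper":{"type":"number"},"force":{"type":"number"}},"required":["plan"]}

```bash
mkdir -p pics; cat > h.py <<'E'
import numpy as np, cv2
from scipy.spatial.transform import Rotation as R
from station import *
def cloud(name):
    im,d=get_image(name); c=calibration(name)
    v,u=np.mgrid[0:420,0:560]
    P=np.stack([(u-c['cx'])/c['fx']*d,-(v-c['cy'])/c['fy']*d,-d],-1)
    T=np.array(c['pose']); return im,d,P@T[:3,:3].T+T[:3,3]
E
python3 - <<'E'
from h import *
for n in ['scene','top']:
    im,d,W=cloud(n); np.savez(f'{n}.npz',im=im,d=d,W=W); cv2.imwrite(f'pics/{n}0.png',cv2.resize(im,(800,600)))
    c=calibration(n); print(c)
print(get_obs(), tcp_to_grasp)
E
```

```text
{'fx': 492.9337610631477, 'fy': 492.9337610631477, 'cx': 271.3905997181214, 'cy': 209.69659723845282, 'pose': array([[ 0.134557  , -0.69337569,  0.70790153,  1.3267529 ],
       [ 0.99086884,  0.08797635, -0.10217194, -0.20301612],
       [ 0.00856494,  0.71518551,  0.6988822 ,  0.95301122],
       [ 0.        ,  0.        ,  0.        ,  1.        ]])}
{'fx': 502.71911532044686, 'fy': 502.71911532044686, 'cx': 280.1158703275593, 'cy': 197.71007237827425, 'pose': array([[-0.00770599,  0.98389282, -0.17859324,  0.22107251],
       [-0.99995237, -0.00651226,  0.00726939, -0.08342273],
       [ 0.00598926,  0.17864075,  0.98389614,  1.47329716],
       [ 0.        ,  0.        ,  0.        ,  1.        ]])}
{'t': 0.1, 'q': array([-1.38200150e+00,  5.32896371e-02,  1.61413097e+00, -2.89958683e-06,
        1.47600016e+00, -1.19001734e-01]), 'dq': array([ 3.89442032e-04, -8.03237250e-04, -3.14338846e-03, -3.00051185e-04,
       -1.26200262e-03,  3.57070821e-05]), 'effort': array([-3.23036447e-04, -3.94906354e+01, -3.71364462e+01, -1.41345463e-04,
        3.92082991e-03, -7.54295058e-06]), 'tool_pos': array([ 0.18930383, -0.59539235,  0.40360178]), 'tool_rot': array([-3.10265684e+00, -4.81299808e-01,  1.04658495e-04]), 'contact_force': array([ 0.14222282, -1.10695012,  0.39932184]), 'wrist_torque': array([0.00266253, 0.01415084, 0.04255725]), 'grip_force': 0.0, 'opening': 0.08550823843736485} 0.1547
```

View pics/scene0.png

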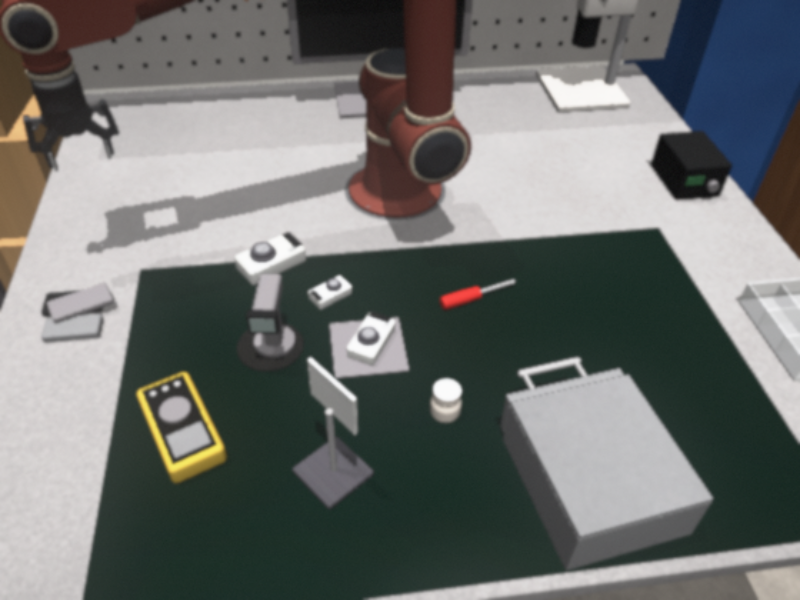

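View pics/top0.png

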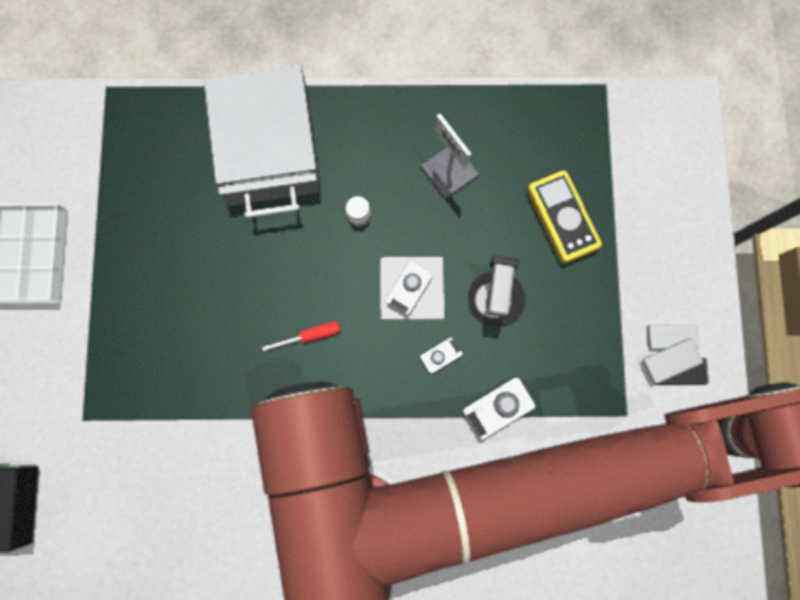

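The scene picture shows the arm, the cabinet at right (about 610,450) with its handle at 550,370, and the camera on its tile at 370,340. The scanner is at 268,310 and the ticket at 333,400. In the top picture the camera is at 410,288, the handle at 272,210, the scanner at 500,290 and the plate at 453,138. The two other cameras have different sizes.

```bash
cat > fit.py <<'E'
from h import *
S=np.load('scene.npz');T=np.load('top.npz')
def pts(D,u0,u1,v0,v1,zlo,zhi):  # in 800x600 view pixels
    m=np.zeros((420,560),bool); m[int(v0*.7):int(v1*.7),int(u0*.7):int(u1*.7)]=1
    W=D['W']; m&=(D['d']>0)&(W[...,2]>zlo)&(W[...,2]<zhi); return W[m],D['im'][m]
def rect(n,P):
    r=cv2.minAreaRect((P[:,:2]*1000).astype(np.float32)); print(n,len(P),'c',np.round(r[0],1),'size',np.round(r[1],1),'ang',round(r[2],1),'z',np.round(np.percentile(P[:,2],[5,50,95]),4))
rect('bench',pts(T,100,200,330,400,-.05,.05)[0])
rect('cab top T',pts(T,195,330,60,205,.09,.115)[0])
rect('cab top S',pts(S,490,720,360,570,.093,.115)[0])
rect('handle T',pts(T,238,303,185,218,.06,.09)[0])
rect('handle S',pts(S,510,590,350,392,.06,.085)[0])
rect('cam body T',pts(T,375,450,250,325,.024,.037)[0])
rect('cam body S',pts(S,325,412,310,375,.024,.037)[0])
rect('lens T',pts(T,375,450,250,325,.0385,.06)[0])
rect('lens S',pts(S,325,412,310,375,.0385,.06)[0])
rect('scan barrel T',pts(T,465,530,245,330,.12,.15)[0])
rect('scan barrel S',pts(S,230,310,260,370,.128,.15)[0])
rect('scan foot T',pts(T,465,530,245,330,.006,.03)[0])
rect('pad T',pts(T,460,535,250,330,.002,.03)[0])
rect('pad S',pts(S,230,310,310,372,.002,.03)[0])
rect('plate T',pts(T,425,480,105,200,.148,.23)[0])
rect('plate S',pts(S,295,370,350,440,.148,.23)[0])
rect('tfoot T',pts(T,410,485,140,200,.006,.02)[0])
rect('tfoot S',pts(S,285,380,430,510,.006,.02)[0])
rect('jar S',pts(S,425,470,370,425,.03,.08)[0])
E
python3 fit.py
```

```text
bench 3487 c [324.7 419.7] size [211.4 143. ] ang 89.6 z [-0.0055 -0.0002  0.0051]
cab top T 5382 c [791.3 187.9] size [251.6 200.4] ang 8.5 z [0.0931 0.099  0.1039]
cab top S 9466 c [791.8 190.5] size [246.  202.5] ang 8.2 z [0.0966 0.0996 0.1021]
handle T 377 c [648.3 168.8] size [ 61.6 133.6] ang 6.8 z [0.0645 0.0769 0.0879]
handle S 278 c [637.8 167.7] size [ 40.9 111.1] ang 8.2 z [0.0725 0.0771 0.0804]
cam body T 470 c [ 473.3 -112.1] size [ 54.3 100.2] ang 58.1 z [0.0262 0.0315 0.0357]
cam body S 504 c [ 474.1 -109.5] size [ 54.9 103.3] ang 57.4 z [0.0264 0.0315 0.0356]
lens T 124 c [ 465.5 -109.9] size [36.2 76.9] ang 64.6 z [0.0392 0.0437 0.0482]
lens S 124 c [ 482.7 -115.9] size [35.1 37. ] ang 55.3 z [0.0392 0.0435 0.047 ]
scan barrel T 606 c [ 459.4 -287.4] size [ 48.2 111.1] ang 83.1 z [0.1266 0.1343 0.1401]
scan barrel S 542 c [ 461.1 -283.4] size [ 50.1 109.4] ang 78.8 z [0.1303 0.1346 0.1394]
scan foot T 342 c [ 481.8 -292.3] size [130.9 173.1] ang 87.8 z [0.0062 0.0096 0.0181]
pad T 946 c [ 474.2 -294.9] size [154.1 164.6] ang 89.1 z [0.0022 0.0047 0.0154]
pad S 1056 c [ 438.3 -294. ] size [150.2 149.9] ang 83.1 z [0.0023 0.005  0.017 ]
plate T 353 c [ 724.8 -192.8] size [96.4  9.9] ang 36.0 z [0.1545 0.2002 0.224 ]
plate S 869 c [ 728.3 -195.1] size [98.1 17.4] ang 35.1 z [0.1523 0.192  0.2229]
tfoot T 667 c [ 734.1 -195.3] size [156.5 129.1] ang 89.7 z [0.0067 0.0111 0.0163]
tfoot S 1402 c [ 716.6 -209.5] size [127.8  90.7] ang 34.4 z [0.0083 0.0114 0.0146]
jar S 376 c [636.2  -5.6] size [47.5 45. ] ang 1.7 z [0.0317 0.056  0.0597]
```

```bash
cat > fit2.py <<'E'
from fit import *
print('-----')
a=np.radians(8.3); ex=np.array([np.cos(a),np.sin(a)]); ey=np.array([-ex[1],ex[0]]); c0=np.array([.7915,.1892])
for n,D,b in(('T',T,(225,315,175,225)),('S',S,(505,600,345,400))):
    P,_=pts(D,*b,.069,.088); L=(P[:,:2]-c0)@np.c_[ex,ey]; 
    f=L[np.abs(L[:,1])<.04]; f=f[f[:,0]<-.155]; print(n,len(f),np.percentile(f[:,0],[2,25,50,75,98]).round(4),'y',np.percentile(L[L[:,0]<-.16][:,1],[1,99]).round(4))
    P,_=pts(D,*((195,330,60,205) if n=='T' else (490,720,360,570)),.09,.11); L=(P[:,:2]-c0)@np.c_[ex,ey]; print('cab',np.percentile(L,[.5,99.5],axis=0).round(4))
P,_=pts(S,295,370,350,440,.15,.22); m=P.mean(0); w,v=np.linalg.eigh(np.cov((P-m).T)); print('plate',m,v[:,0],np.degrees(np.arctan2(v[1,0],v[0,0])))
P,_=pts(T,425,480,105,200,.15,.22); m=P.mean(0); w,v=np.linalg.eigh(np.cov((P-m).T)); print('plateT',m,v[:,0],len(P))
im=np.hstack([cv2.resize(T['im'][60:160,280:380],(400,400),interpolation=2),cv2.resize(S['im'][160:260,150:250],(400,400),interpolation=2)])
cv2.imwrite('pics/crop1.png',im)
E
python3 fit2.py | sed -n '/-----/,$p'
```

```text
-----
T 108 [-0.1751 -0.1722 -0.1699 -0.1666 -0.1637] y [-0.0542  0.0507]
cab [[-0.123  -0.1004]
 [ 0.1211  0.0975]]
S 150 [-0.1732 -0.169  -0.1664 -0.1647 -0.1626] y [-0.0526  0.0517]
cab [[-0.1211 -0.0991]
 [ 0.1224  0.0996]]
plate [ 0.73018471 -0.19100585  0.18527298] [ 0.58524181 -0.81066592  0.01768586] -54.17345613348486
plateT [ 0.72221253 -0.19256723  0.18932524] [-0.5824625   0.81273107  0.01434038] 278
```

View pics/crop1.png

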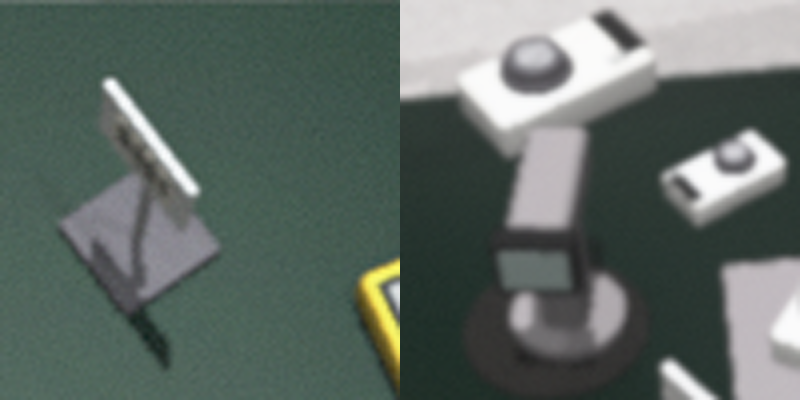

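The crop shows the dark label bars on the robot-facing side of the plate (around 140,145). The scanner's nose window faces the scene camera (540,270), so the scanner's +x is as assumed.

```bash
cat > go.py <<'E'
import sys
from h import *
def go(x,y,z,yaw):
    o=get_obs(); Rc=R.from_rotvec(o['tool_rot']); a=np.radians(yaw); c,s=np.cos(a),np.sin(a)
    Rd=R.from_matrix(np.array([[c,s,0],[s,-c,0],[0,0,-1]]))
    d=Rc.inv().apply(np.array([x,y,z])-o['tool_pos'])*100; r=(Rc.inv()*Rd).as_rotvec()
    print(round(o['t'],2),'row',np.round(np.r_[d,r],3).tolist(),'dist',np.linalg.norm(d).round(1),'deg',np.degrees(np.linalg.norm(r)).round(1),'F',np.round(o['contact_force'],1),'open',round(o['opening'],4),'grip',round(o['grip_force'],1),'pos',np.round(o['tool_pos'],4))
if __name__=='__main__': go(*map(float,sys.argv[1:5]))
E
python3 go.py 0.625 0.165 0.33 98.3
```

```text
0.1 row [64.557, -59.252, 7.482, -0.001, -0.001, -1.408] dist 87.9 deg 80.7 F [ 0.1 -1.1  0.4] open 0.0855 grip 0.0 pos [ 0.1893 -0.5954  0.4036]
```

>>> arm_command --plan '[[[64.6,-59.3,7.5,0,0,-1.408],[64.6,-59.3,7.5,0,0,-1.408],[64.6,-59.3,7.5,0,0,-1.408],[64.6,-59.3,7.5,0,0,-1.408],[64.6,-59.3,7.5,0,0,-1.408],[64.6,-59.3,7.5,0,0,-1.408],[64.6,-59.3,7.5,0,0,-1.408],[64.6,-59.3,7.5,0,0,-1.408],[64.6,-59.3,7.5,0,0,-1.408],[64.6,-59.3,7.5,0,0,-1.408],[64.6,-59.3,7.5,0,0,-1.408],[64.6,-59.3,7.5,0,0,-1.408]]]' --gripper 0.1 --force 40

```text
t: 1.1
tool_pos: [0.4373, -0.1613, 0.3617]
tool_rot: [2.049, 2.381, -0.0]
contact_force: [0.3, -0.6, 0.0]
opening: 0.0387
grip_force: 0.0
```

```bash
python3 go.py 0.625 0.165 0.33 98.3
```

```text
1.1 row [29.467, 23.417, 3.168, 0.0, 0.0, 0.005] dist 37.8 deg 0.3 F [ 0.3 -0.6  0. ] open 0.0387 grip 0.0 pos [ 0.4373 -0.1613  0.3617]
```

>>> arm_command --plan '[[[29.4,23.4,3.2,0,0,0.005],[29.4,23.4,3.2,0,0,0.005],[29.4,23.4,3.2,0,0,0.005],[29.4,23.4,3.2,0,0,0.005],[29.4,23.4,3.2,0,0,0.005],[29.4,23.4,3.2,0,0,0.005],[29.4,23.4,3.2,0,0,0.005],[29.4,23.4,3.2,0,0,0.005],[29.4,23.4,3.2,0,0,0.005],[29.4,23.4,3.2,0,0,0.005],[29.4,23.4,3.2,0,0,0.005],[29.4,23.4,3.2,0,0,0.005]]]'

```text
t: 2.1
tool_pos: [0.6259, 0.1614, 0.3293]
tool_rot: [-2.059, -2.371, 0.002]
contact_force: [-0.7, -0.7, -0.4]
opening: 0.0385
grip_force: 0.0
```

```bash
python3 - <<'E'
from h import *
im,d,W=cloud('scene'); cv2.imwrite('pics/s1.png',cv2.resize(im[200:400,320:500],(720,800))[:600])
E
python3 go.py 0.625 0.165 0.23 98.3
```

```text
2.15 row [0.436, -0.005, 9.973, -0.001, 0.0, -0.005] dist 10.0 deg 0.3 F [ 0.9 -0.2 -0.2] open 0.0384 grip 0.0 pos [0.6257 0.1607 0.3297]
```

View pics/s1.png

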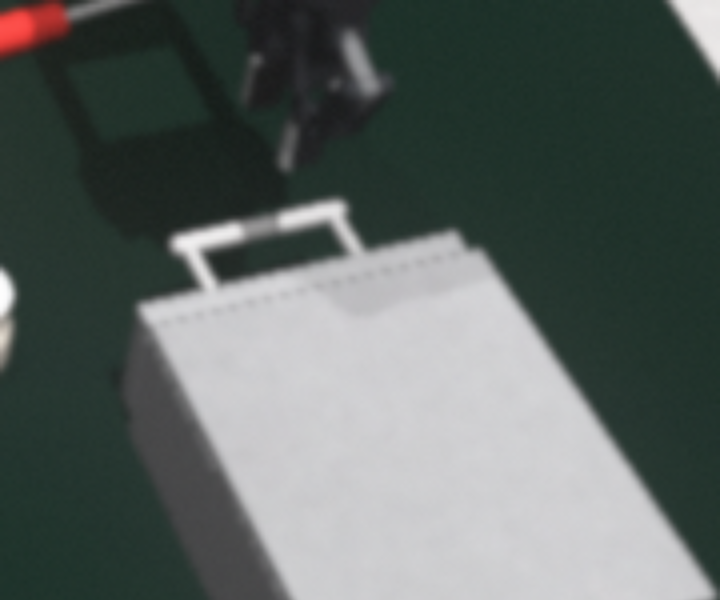

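The gripper is poised above and in line with the handle bar (about 260,225 in the crop). I'll lower and grip.

>>> arm_command --plan '[[[0.4,0,2.5,0,0,-0.005],[0.4,0,5,0,0,-0.005],[0.4,0,7,0,0,-0.005],[0.4,0,8.5,0,0,-0.005],[0.4,0,9.5,0,0,-0.005],[0.4,0,10,0,0,-0.005],[0.4,0,10,0,0,-0.005],[0.4,0,10,0,0,-0.005]]]'

```text
t: 2.82
tool_pos: [0.626, 0.1651, 0.2311]
tool_rot: [2.055, 2.375, 0.002]
contact_force: [0.6, -0.2, 0.6]
opening: 0.0384
grip_force: 0.0
```

>>> arm_command --plan '[[[0,0,0,0,0,0],[0,0,0,0,0,0],[0,0,0,0,0,0],[0,0,0,0,0,0],[0,0,0,0,0,0],[0,0,0,0,0,0],[0,0,0,0,0,0]]]' --gripper 1 --force 50

```text
t: 3.4
tool_pos: [0.6261, 0.1655, 0.2316]
tool_rot: [2.053, 2.376, 0.002]
contact_force: [-1.0, 0.2, 5.7]
opening: 0.0092
grip_force: 48.9
```

```bash
python3 go.py 0.441 0.138 0.23 98.3
```

```text
3.4 row [-0.039, -18.715, 0.124, 0.002, 0.0, 0.0] dist 18.7 deg 0.1 F [-1.   0.2  5.7] open 0.0092 grip 48.9 pos [0.6261 0.1655 0.2316]
```

>>> arm_command --plan '[[[0,-0.7,0,0,0,0],[0,-2,0,0,0,0],[0,-4,0,0,0,0],[0,-6,0,0,0,0],[0,-8,0,0,0,0],[0,-10,0,0,0,0],[0,-12,0,0,0,0],[0,-14,0,0,0,0],[0,-15.5,0,0,0,0],[0,-16.7,0,0,0,0],[0,-17.5,0,0,0,0],[0,-17.8,0,0,0,0]]]'

```text
t: 4.4
tool_pos: [0.4491, 0.1395, 0.2316]
tool_rot: [2.052, 2.375, 0.003]
contact_force: [1.3, -1.6, 4.9]
opening: 0.009
grip_force: 50.5
```

>>> arm_command --plan '[[[0,-0.2,0,0,0,0],[0,-0.4,0,0,0,0],[0,-0.6,0,0,0,0],[0,-0.8,0,0,0,0],[0,-1.0,0,0,0,0],[0,-1.0,0,0,0,0]]]'

```text
t: 4.9
tool_pos: [0.4403, 0.1381, 0.2316]
tool_rot: [2.052, 2.374, 0.006]
contact_force: [3.1, -1.3, 5.0]
opening: 0.0092
grip_force: 50.5
```

```bash
python3 go.py 0.441 0.138 0.23 98.3
```

```text
4.9 row [-0.023, 0.069, 0.161, 0.005, 0.001, 0.0] dist 0.2 deg 0.3 F [ 3.1 -1.3  5. ] open 0.0092 grip 50.5 pos [0.4403 0.1381 0.2316]
```

>>> arm_command --plan '[[[0,-0.15,0,0,0,0],[0,-0.3,0,0,0,0],[0,-0.45,0,0,0,0],[0,-0.45,0,0,0,0]]]'

```text
t: 5.23
tool_pos: [0.4381, 0.1377, 0.2317]
tool_rot: [2.047, 2.367, 0.021]
contact_force: [23.3, 2.5, -12.2]
opening: 0.009
grip_force: 49.2
```

>>> arm_command --plan '[[[0,0.3,0,0,0,0],[0,0.3,0,0,0,0],[0,0.3,0,0,0,0],[0,0.3,0,0,0,0],[0,0.3,-2,0,0,0],[0,0.3,-5,0,0,0],[0,0.3,-8,0,0,0],[0,0.3,-10,0,0,0],[0,0.3,-10,0,0,0]]]' --gripper 0.1

```text
t: 5.98
tool_pos: [0.4391, 0.1382, 0.3352]
tool_rot: [2.051, 2.373, 0.01]
contact_force: [-0.1, 0.6, 0.7]
opening: 0.0383
grip_force: 0.0
```

```bash
python3 go.py 0.474 -0.111 0.30 148; python3 -c "
from h import *
print(get_obs()['q'])
im,d,W=cloud('scene'); np.savez('scene1.npz',im=im,d=d,W=W); cv2.imwrite('pics/s2.png',cv2.resize(im[100:400,160:560],(800,600)))"
```

```text
5.98 row [-25.165, -0.178, 3.515, 0.008, 0.004, -0.867] dist 25.4 deg 49.7 F [-0.1  0.6  0.7] open 0.0383 grip 0.0 pos [0.4391 0.1382 0.3352]
[ 1.43049364e-01 -3.08960223e-01  2.05905840e+00  6.23718044e-05
  1.38329798e+00 -2.22130091e-03]
```

View pics/s2.png

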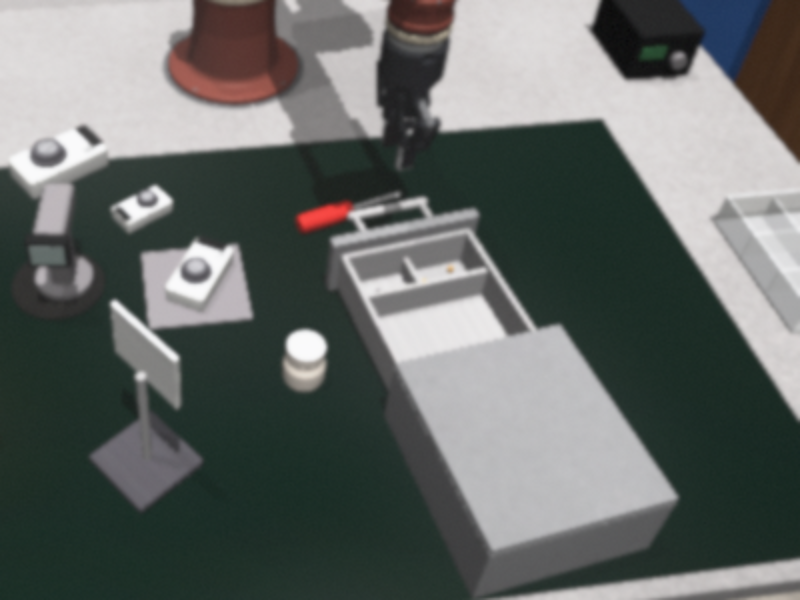

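The drawer is fully out in this picture (rear compartment at about 450,320), and the camera on its tile is at 200,275, untouched. Next I'll go above the camera.

>>> arm_command --plan '[[[-4,0,1,0,0,-0.12],[-8,0,2,0,0,-0.24],[-12,-0.1,3,0,0,-0.36],[-16,-0.1,3.5,0,0,-0.48],[-20,-0.2,3.5,0,0,-0.6],[-23,-0.2,3.5,0.004,0.002,-0.72],[-25.2,-0.2,3.5,0.008,0.004,-0.867],[-25.2,-0.2,3.5,0.008,0.004,-0.867],[-25.2,-0.2,3.5,0.008,0.004,-0.867],[-25.2,-0.2,3.5,0.008,0.004,-0.867]]]' --gripper -1

```text
t: 6.87
tool_pos: [0.4717, -0.1116, 0.2931]
tool_rot: [-0.869, -3.007, 0.004]
contact_force: [-0.3, 0.0, 1.6]
opening: 0.0855
grip_force: 0.0
```

```bash
python3 - <<'E'
from h import *
im,d,W=cloud('scene'); m=(W[...,0]>.40)&(W[...,0]<.55)&(W[...,1]>-.19)&(W[...,1]<-.03)
for lo,hi in((.025,.037),(.039,.06)):
    P=W[m&(W[...,2]>lo)&(W[...,2]<hi)&(d>0)]; print(len(P),cv2.minAreaRect((P[:,:2]*1000).astype(np.float32)))
E
python3 go.py 0.474 -0.111 0.18 148
```

```text
490 ((472.74163818359375, -108.84959411621094), (54.46125030517578, 105.99910736083984), 58.31606674194336)
120 ((484.3003234863281, -116.1006851196289), (32.84088897705078, 36.46369552612305), 82.90746307373047)
6.92 row [-0.298, 0.183, 11.342, -0.006, -0.01, -0.003] dist 11.3 deg 0.7 F [-0.5  1.  -0.7] open 0.0854 grip 0.0 pos [ 0.4718 -0.111   0.2935]
```

>>> arm_command --plan '[[[-0.3,0.1,3,-0.006,-0.01,0],[-0.3,0.1,6,-0.006,-0.01,0],[-0.3,0.1,8.5,-0.006,-0.01,0],[-0.3,0.1,10,-0.006,-0.01,0],[-0.3,0.1,11,-0.006,-0.01,0],[-0.3,0.1,11.3,-0.006,-0.01,0],[-0.3,0.1,11.3,-0.006,-0.01,0],[-0.3,0.1,11.3,-0.006,-0.01,0]]]'

```text
t: 7.58
tool_pos: [0.4751, -0.1123, 0.183]
tool_rot: [0.865, 3.015, -0.001]
contact_force: [-0.5, 0.8, 1.0]
opening: 0.0851
grip_force: 0.0
```

>>> arm_command --plan '[[[0,0,0,0,0,0],[0,0,0,0,0,0],[0,0,0,0,0,0],[0,0,0,0,0,0],[0,0,0,0,0,0],[0,0,0,0,0,0],[0,0,0,0,0,0]]]' --gripper 1 --force 30

```text
t: 8.17
tool_pos: [0.4752, -0.1128, 0.1834]
tool_rot: [0.865, 3.015, -0.001]
contact_force: [-1.6, 0.6, 5.6]
opening: 0.0534
grip_force: 33.3
```

```bash
python3 go.py 0.474 -0.111 0.18 148
```

```text
8.17 row [0.204, 0.088, 0.337, 0.001, 0.005, -0.0] dist 0.4 deg 0.3 F [-1.6  0.6  5.6] open 0.0534 grip 33.3 pos [ 0.4752 -0.1128  0.1834]
```

>>> arm_command --plan '[[[0,0,-1,0,0,0],[0,0,-3,0,0,0],[0,0,-6,0,0,0],[0,0,-9,0,0,0],[0,0,-12,0,0,0],[0,0,-14,0,0,0],[0,0,-15,0,0,0],[0,0,-15,0,0,0]]]'

```text
t: 8.83
tool_pos: [0.4746, -0.1126, 0.3349]
tool_rot: [0.864, 3.012, -0.001]
contact_force: [0.1, 0.3, -1.3]
opening: 0.0536
grip_force: 32.4
```

```bash
python3 go.py 0.624 0.165 0.33 188.3
```

```text
8.83 row [2.055, 31.459, 0.518, -0.002, 0.008, -0.704] dist 31.5 deg 40.3 F [ 0.1  0.3 -1.3] open 0.0536 grip 32.4 pos [ 0.4746 -0.1126  0.3349]
```

>>> arm_command --plan '[[[0.1,1,0,0,0,-0.03],[0.3,4,0,0,0,-0.1],[0.5,7.5,0,0,0,-0.18],[0.7,11,0,0,0,-0.26],[0.9,14.5,0.2,0,0,-0.34],[1.2,18,0.2,0,0,-0.42],[1.4,21.5,0.3,0,0,-0.5],[1.6,25,0.4,0,0.004,-0.57],[1.8,28,0.5,0,0.008,-0.64],[2,30.2,0.5,0,0.008,-0.69],[2.05,31.2,0.5,0,0.008,-0.704],[2.05,31.45,0.5,0,0.008,-0.704]]]'

```text
t: 9.83
tool_pos: [0.6232, 0.1671, 0.3241]
tool_rot: [0.231, -3.124, -0.001]
contact_force: [0.1, 0.4, -0.4]
opening: 0.0539
grip_force: 32.5
```

```bash
python3 - <<'E'
from h import *
im,d,W=cloud('scene'); cv2.imwrite('pics/s3.png',cv2.resize(im[130:350,270:490],(600,600),interpolation=2))
a=np.radians(8.3); ex=np.array([np.cos(a),np.sin(a)]); ey=np.array([-ex[1],ex[0]]); h=np.array([.438,.1377])
L=(W[...,:2]-h)@np.c_[ex,ey]; z=W[...,2]
m=(d>0)&(abs(L[...,1])<.11)&(L[...,0]>.03)&(L[...,0]<.25)
P=L[m&(z>.045)&(z<.085)]; print('rims',np.percentile(P,[1,99],axis=0))
P=L[m&(z>.01)&(z<.03)]; print('floor',np.percentile(P,[1,99],axis=0),np.median(z[m&(z>.01)&(z<.03)]))
E
python3 go.py 0.624 0.165 0.20 188.3
```

```text
rims [[ 0.05541696 -0.09649039]
 [ 0.23149975  0.08669071]]
floor [[ 0.06263929 -0.09208581]
 [ 0.21310415  0.08292771]] 0.02004521200575582
9.88 row [-0.173, -0.141, 12.467, 0.001, -0.008, 0.001] dist 12.5 deg 0.5 F [ 0.5 -0.4 -1.3] open 0.0533 grip 32.5 pos [0.6231 0.1662 0.3247]
```

View pics/s3.png

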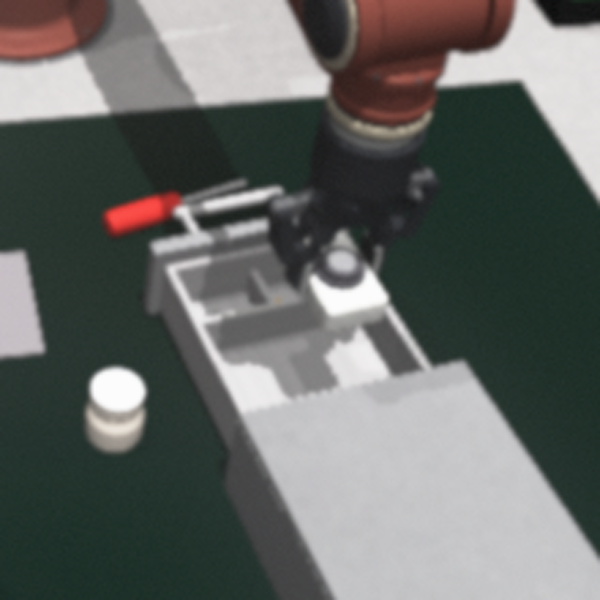

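The picture shows the camera held level at (345,290), lens towards the cabinet, over the open compartment. I'll lower it.

>>> arm_command --plan '[[[-0.17,-0.14,2,0,-0.008,0],[-0.17,-0.14,4,0,-0.008,0],[-0.17,-0.14,6,0,-0.008,0],[-0.17,-0.14,8,0,-0.008,0],[-0.17,-0.14,9.5,0,-0.008,0],[-0.17,-0.14,10.5,0,-0.008,0],[-0.17,-0.14,11.3,0,-0.008,0],[-0.17,-0.14,11.7,0,-0.008,0],[-0.17,-0.14,12,0,-0.008,0],[-0.17,-0.14,12.1,0,-0.008,0],[-0.17,-0.14,12.1,0,-0.008,0]]]'

```text
t: 10.8
tool_pos: [0.6252, 0.1641, 0.2069]
tool_rot: [-0.228, 3.129, 0.002]
contact_force: [-0.8, 1.0, -1.2]
opening: 0.0533
grip_force: 32.5
```

```bash
python3 go.py 0.624 0.165 0.20 188.3
```

```text
10.8 row [0.105, 0.103, 0.692, 0.001, 0.005, 0.0] dist 0.7 deg 0.3 F [-0.8  1.  -1.2] open 0.0533 grip 32.5 pos [0.6252 0.1641 0.2069]
```

>>> arm_command --plan '[[[0,0,0.15,0,0.003,0],[0,0,0.3,0,0.003,0],[0,0,0.45,0,0.003,0],[0,0,0.6,0,0.003,0],[0,0,0.6,0,0.003,0]]]'

```text
t: 11.22
tool_pos: [0.6247, 0.1641, 0.1998]
tool_rot: [0.228, -3.133, -0.002]
contact_force: [-0.6, 0.4, -2.1]
opening: 0.0531
grip_force: 32.5
```

>>> arm_command --plan '[[[0,0,0.07,0,0,0],[0,0,0.14,0,0,0],[0,0,0.14,0,0,0]]]'

```text
t: 11.47
tool_pos: [0.6252, 0.1641, 0.1995]
tool_rot: [-0.228, 3.132, 0.002]
contact_force: [-0.1, -0.2, 1.1]
opening: 0.0529
grip_force: 32.8
```

>>> arm_command --plan '[[[0,0,0,0,0,0],[0,0,0,0,0,0],[0,0,0,0,0,0],[0,0,0,0,0,0],[0,0,-0.5,0,0,0],[0,0,-2,0,0,0],[0,0,-5,0,0,0],[0,0,-9,0,0,0],[0,0,-13,0,0,0],[0,0,-14,0,0,0],[0,0,-14,0,0,0]]]' --gripper -0.7

```text
t: 12.38
tool_pos: [0.6262, 0.1642, 0.3469]
tool_rot: [-0.227, 3.121, 0.003]
contact_force: [0.3, 0.4, 0.5]
opening: 0.0727
grip_force: 0.0
```

```bash
python3 - <<'E'
from h import *
im,d,W=cloud('scene'); cv2.imwrite('pics/s4.png',cv2.resize(im[130:350,270:490],(600,600),interpolation=2))
a=np.radians(8.3); ex=np.array([np.cos(a),np.sin(a)]); ey=np.array([-ex[1],ex[0]]); h=np.array([.438,.1377])
L=(W[...,:2]-h)@np.c_[ex,ey]; z=W[...,2]
m=(d>0)&(abs(L[...,1])<.06)&(L[...,0]>.13)&(L[...,0]<.25)
P=L[m&(z>.042)&(z<.053)]; print('cam',np.percentile(P,[2,98],axis=0),np.median(z[m&(z>.042)&(z<.053)]),len(P))
P=L[m&(z>.055)&(z<.07)]; print('lens',np.percentile(P,[2,50,98],axis=0),np.median(z[m&(z>.055)&(z<.07)]))
E
python3 go.py 0.439 0.138 0.33 98.3
```

```text
cam [[ 0.13036834 -0.04763341]
 [ 0.21775972  0.04458032]] 0.04776870772623254 529
lens [[ 0.1301669  -0.05491229]
 [ 0.18818749 -0.00091312]
 [ 0.21312661  0.05396783]] 0.059677000981482986
12.43 row [18.834, 0.121, 1.18, 0.007, 0.005, 1.571] dist 18.9 deg 90.0 F [-0.1 -1.  -0.5] open 0.0726 grip 0.0 pos [0.6254 0.164  0.3432]
```

View pics/s4.png

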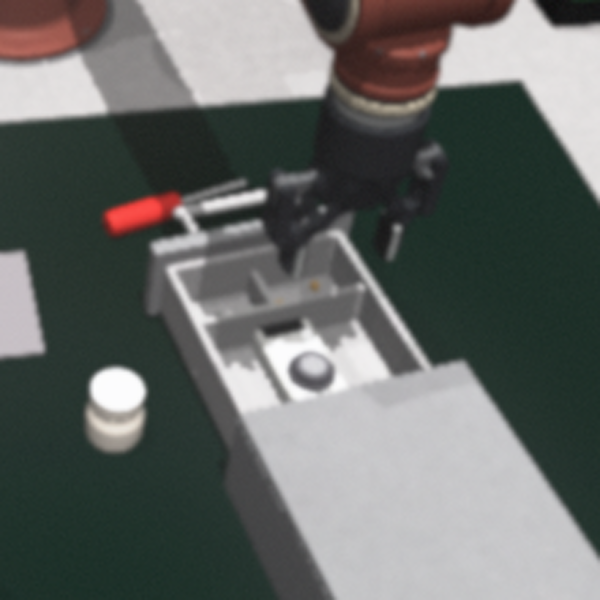

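The camera lies flat, lens up, in the rear compartment (lens at 312,370). I'll go back to the handle.

>>> arm_command --plan '[[[1.5,0,0,0,0,0.12],[3.5,0,0,0,0,0.24],[5.5,0,0,0,0,0.36],[7.5,0,0,0,0,0.48],[9.5,0,0.3,0,0,0.6],[11.5,0,0.5,0,0,0.72],[13.5,0,0.8,0,0,0.84],[15.5,0,1,0,0,0.96],[17.5,0.1,1.2,0,0,1.08],[18.5,0.1,1.2,0.007,0.005,1.2],[18.8,0.1,1.2,0.007,0.005,1.32],[18.8,0.1,1.2,0.007,0.005,1.44]]]' --gripper 0.1

```text
t: 13.43
tool_pos: [0.437, 0.1376, 0.3246]
tool_rot: [-1.898, -2.495, 0.013]
contact_force: [0.7, 0.1, 1.1]
opening: 0.0385
grip_force: 0.0
```

```bash
python3 go.py 0.439 0.138 0.23 98.3
```

```text
13.43 row [-0.018, 0.307, 9.455, -0.011, 0.0, 0.125] dist 9.5 deg 7.2 F [0.7 0.1 1.1] open 0.0385 grip 0.0 pos [0.437  0.1376 0.3246]
```

>>> arm_command --plan '[[[0,0.2,0,-0.006,0,0.12],[0,0.2,1.5,-0.01,0,0.125],[0,0.2,4,-0.01,0,0.125],[0,0.2,6.5,-0.01,0,0.125],[0,0.2,8.5,-0.01,0,0.125],[0,0.2,9.4,-0.01,0,0.125],[0,0.2,9.4,-0.01,0,0.125],[0,0.2,9.4,-0.01,0,0.125]]]'

```text
t: 14.1
tool_pos: [0.4395, 0.138, 0.232]
tool_rot: [2.047, 2.382, 0.001]
contact_force: [-0.2, -1.2, 0.4]
opening: 0.0383
grip_force: 0.0
```

>>> arm_command --plan '[[[0,0,0,0,0,0],[0,0,0,0,0,0],[0,0,0,0,0,0],[0,0,0,0,0,0],[0,0,0,0,0,0],[0,0,0,0,0,0]]]' --gripper 1 --force 50

```text
t: 14.6
tool_pos: [0.4407, 0.1382, 0.2344]
tool_rot: [2.045, 2.38, 0.007]
contact_force: [-0.8, 0.1, 5.8]
opening: 0.009
grip_force: 49.2
```

```bash
python3 go.py 0.6277 0.1655 0.2316 98.3
```

```text
14.6 row [-0.114, 18.895, 0.389, 0.006, 0.0, 0.006] dist 18.9 deg 0.5 F [-0.8  0.1  5.8] open 0.009 grip 49.2 pos [0.4407 0.1382 0.2344]
```

>>> arm_command --plan '[[[0,0.5,0,0,0,0],[0,1.5,0,0,0,0],[0,3,0,0,0,0],[0,4.7,0,0,0,0],[0,6.4,0,0,0,0],[0,8.1,0,0,0,0],[0,9.8,0,0,0,0],[0,11.5,0,0,0,0],[-0.05,13.2,0,0,0,0],[-0.05,14.6,0,0,0,0],[-0.05,15.7,0,0,0,0],[-0.05,16.6,0,0,0,0]]]'

```text
t: 15.6
tool_pos: [0.6054, 0.1626, 0.2345]
tool_rot: [2.046, 2.38, 0.005]
contact_force: [-3.1, -1.8, 5.9]
opening: 0.0088
grip_force: 49.7
```

>>> arm_command --plan '[[[0,0.6,0,0,0,0],[0,1.1,0,0,0,0],[0,1.5,0,0,0,0],[0,1.8,0,0,0,0],[0,2.1,0,0,0,0],[0,2.3,0,0,0,0],[0,2.3,0,0,0,0]]]'

```text
t: 16.18
tool_pos: [0.6276, 0.1659, 0.2344]
tool_rot: [2.045, 2.38, 0.005]
contact_force: [0.9, -0.9, 4.1]
opening: 0.0092
grip_force: 49.5
```

```bash
python3 go.py 0.6277 0.1655 0.2316 98.3
```

```text
16.18 row [-0.043, 0.007, 0.282, 0.005, 0.001, 0.006] dist 0.3 deg 0.5 F [ 0.9 -0.9  4.1] open 0.0092 grip 49.5 pos [0.6276 0.1659 0.2344]
```

>>> arm_command --plan '[[[0,0.15,0,0,0,0],[0,0.3,0,0,0,0],[0,0.45,0,0,0,0],[0,0.45,0,0,0,0]]]'

```text
t: 16.52
tool_pos: [0.6301, 0.1664, 0.2344]
tool_rot: [-2.045, -2.381, 0.007]
contact_force: [-12.2, -4.0, 14.2]
opening: 0.0089
grip_force: 50.7
```

>>> arm_command --plan '[[[0,0.1,0,0,0,0],[0,0.15,0,0,0,0],[0,0.15,0,0,0,0]]]'

```text
t: 16.77
tool_pos: [0.6307, 0.1665, 0.2343]
tool_rot: [-2.044, -2.379, 0.012]
contact_force: [-17.4, -5.2, 18.1]
opening: 0.0091
grip_force: 51.1
```

>>> arm_command --plan '[[[0,0,0,0,0,0],[0,-0.3,0,0,0,0],[0,-0.3,0,0,0,0],[0,-0.3,0,0,0,0],[0,-0.3,-2,0,0,0],[0,-0.3,-5,0,0,0],[0,-0.3,-9,0,0,0],[0,-0.3,-12,0,0,0],[0,-0.3,-13,0,0,0],[0,-0.3,-13,0,0,0]]]' --gripper 0.1

```text
t: 17.6
tool_pos: [0.6304, 0.1667, 0.3678]
tool_rot: [2.043, 2.377, 0.013]
contact_force: [0.4, 0.6, 0.4]
opening: 0.0382
grip_force: 0.0
```

```bash
cat > m5.py <<'E'
from h import *
im,d,W=cloud('scene'); z=W[...,2]
a=np.radians(8.3); ex=np.array([np.cos(a),np.sin(a)]); ey=np.array([-ex[1],ex[0]]); c0=np.array([.7915,.1892])
L=(W[...,:2]-c0)@np.c_[ex,ey]
f=L[(d>0)&(z>.069)&(z<.084)&(abs(L[...,1])<.04)&(L[...,0]<-.155)&(L[...,0]>-.2)]; print('bar',len(f),np.percentile(f[:,0],[2,25,50,75,98]).round(4))
# scanner
m=(d>0)&(W[...,0]>.36)&(W[...,0]<.56)&(W[...,1]>-.36)&(W[...,1]<-.2)
for lo,hi in((.128,.15),):
    P=W[m&(z>lo)&(z<hi)]; r=cv2.minAreaRect((P[:,:2]*1000).astype(np.float32)); print(len(P),r)
im2,d2,W2=cloud('top')
g=im.sum(2); 
for n,I,D,WW in(('S',im,d,W),('T',im2,d2,W2)):
    x,y,zz=WW[...,0],WW[...,1],WW[...,2]
    mm=(D>0)&(x>.36)&(x<.56)&(y>-.38)&(y<-.2)
    # barrel without nose: axis line
    P=WW[mm&(zz>.127)&(zz<.145)]; q=P[:,:2]-P[:,:2].mean(0); u,s,vt=np.linalg.svd(q,full_matrices=False); print(n,'barrel pca',P[:,:2].mean(0).round(4),np.degrees(np.arctan2(vt[0,1],vt[0,0])).round(1))
    gi=I[...,1].astype(int)-I[...,2]; 
    mk=(mm&(zz<.012)&(gi<6)&(I.max(2)<90)).astype(np.uint8); P=WW[mk>0]
    print(n,'pad',len(P),cv2.minEnclosingCircle((P[:,:2]*1000).astype(np.float32)),np.percentile(P[:,:2],[1,99],axis=0).round(4).tolist())
    mk=mm&(zz<.03)&(zz>-.005)&(I.min(2)>95); P=WW[mk]
    print(n,'foot',len(P),np.percentile(P,[1,99],axis=0).round(4).tolist())
cv2.imwrite('pics/s5.png',np.hstack([cv2.resize(im[160:270,140:240],(400,440),interpolation=2),cv2.resize(im2[160:240,315:385],(385,440),interpolation=2)]))
E
python3 m5.py
```

```text
bar 152 [-0.1681 -0.1634 -0.1611 -0.1593 -0.1573]
550 ((462.06402587890625, -282.1362609863281), (48.8989372253418, 107.46662902832031), 77.62326049804688)
S barrel pca [ 0.4688 -0.2849] -9.6
S pad 671 ((429.51025390625, -267.2291564941406), 93.22356414794922) [[0.3921, -0.3495], [0.511, -0.2346]]
S foot 344 [[0.3856, -0.3214, -0.0018], [0.5334, -0.2032, 0.0198]]
T barrel pca [ 0.461  -0.2865] 171.3
T pad 526 ((451.81317138671875, -292.8106994628906), 58.77214431762695) [[0.3962, -0.3486], [0.5057, -0.237]]
T foot 182 [[0.4151, -0.3195, -0.0013], [0.4813, -0.2475, 0.0201]]
```

View pics/s5.png

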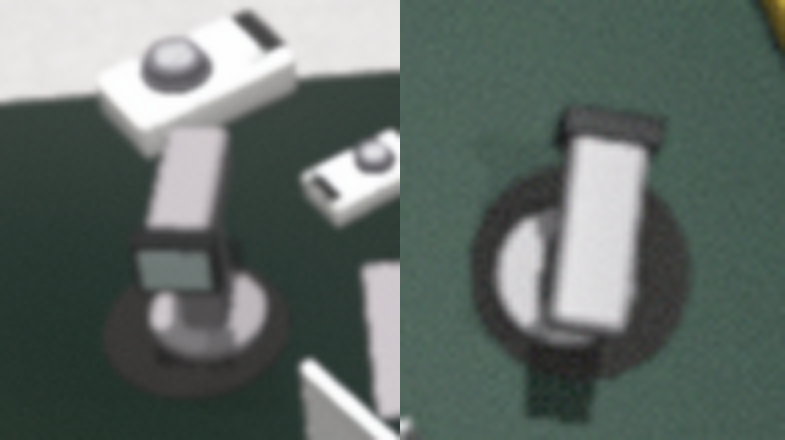

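The scanner stands on its foot a little off the pad's middle (pad centre at about 580,270 in the right half). The drawer bar has moved in by about 5 mm compared with the start, so the drawer is shut. On to the scanner.

```bash
python3 go.py 0.4545 -0.2845 0.36 170.7
```

```text
17.7 row [-41.949, -24.054, 0.163, 0.001, 0.001, -1.257] dist 48.4 deg 72.0 F [-0.5  0.  -0.3] open 0.0385 grip 0.0 pos [0.6292 0.1664 0.362 ]
```

>>> arm_command --plan '[[[-3.5,-2,0,0,0,-0.11],[-7,-4,0,0,0,-0.22],[-10.5,-6,0,0,0,-0.33],[-14,-8,0,0,0,-0.44],[-17.5,-10,0,0,0,-0.55],[-21,-12,0,0,0,-0.66],[-24.5,-14,0,0,0,-0.77],[-28,-16,0,0,0,-0.88],[-31.5,-18,0,0,0,-0.99],[-35,-20,0,0,0,-1.1],[-38.5,-22,0.1,0,0,-1.2],[-40.5,-23.3,0.1,0,0,-1.25]]]' --gripper -1

```text
t: 18.7
tool_pos: [0.4579, -0.2714, 0.3579]
tool_rot: [-0.263, -3.128, -0.004]
contact_force: [-0.0, 0.8, 0.0]
opening: 0.0853
grip_force: 0.0
```

>>> arm_command --plan '[[[-0.5,1.4,0,0,0,0],[-0.5,1.4,0,0,0,0],[-0.5,1.4,0,0,0,0]]]'

```text
t: 18.95
tool_pos: [0.4668, -0.2557, 0.3588]
tool_rot: [-0.266, -3.129, -0.005]
contact_force: [0.2, 0.0, 0.5]
opening: 0.0858
grip_force: 0.0
```

```bash
python3 go.py 0.4545 -0.2845 0.27 170.7
```

```text
18.95 row [0.713, -3.071, 8.869, 0.003, -0.002, -0.007] dist 9.4 deg 0.5 F [0.2 0.  0.5] open 0.0858 grip 0.0 pos [ 0.4668 -0.2557  0.3588]
```

>>> arm_command --plan '[[[0.35,-1.6,0,0,0,-0.007],[0.7,-3,0,0,0,-0.007],[0.7,-3.07,1.5,0,0,-0.007],[0.7,-3.07,3.5,0,0,-0.007],[0.7,-3.07,5.5,0,0,-0.007],[0.7,-3.07,5.5,0,0,-0.007]]]'

```text
t: 19.45
tool_pos: [0.4541, -0.2832, 0.3006]
tool_rot: [-0.252, -3.126, -0.01]
contact_force: [-0.2, 0.5, -1.4]
opening: 0.0858
grip_force: 0.0
```

```bash
python3 go.py 0.4545 -0.2845 0.27 170.7
```

```text
19.45 row [-0.082, -0.141, 3.059, 0.006, -0.006, 0.001] dist 3.1 deg 0.5 F [-0.2  0.5 -1.4] open 0.0858 grip 0.0 pos [ 0.4541 -0.2832  0.3006]
```

>>> arm_command --plan '[[[0,-0.1,1.5,0.006,-0.006,0],[0,-0.1,2.6,0.006,-0.006,0],[0,-0.1,3,0.006,-0.006,0],[0,-0.1,3,0.006,-0.006,0],[0,-0.1,3,0.006,-0.006,0]]]'

```text
t: 19.87
tool_pos: [0.4554, -0.2859, 0.2768]
tool_rot: [0.254, 3.123, -0.009]
contact_force: [0.3, -0.2, 0.0]
opening: 0.0851
grip_force: 0.0
```

>>> arm_command --plan '[[[0,0,0,0,0,0],[0,0,0,0,0,0],[0,0,0,0,0,0],[0,0,0,0,0,0],[0,0,0,0,0,0],[0,0,0,0,0,0],[0,0,0,0,0,0]]]' --gripper 1 --force 50

```text
t: 20.45
tool_pos: [0.4556, -0.286, 0.2773]
tool_rot: [0.255, 3.122, -0.009]
contact_force: [0.6, 2.3, 4.9]
opening: 0.0374
grip_force: 52.0
```

>>> arm_command --plan '[[[0,0,-0.3,0,0,0],[0,0,-1,0,0,0],[0,0,-2.5,0,0,0],[0,0,-4.5,0,0,0],[0,0,-6.5,0,0,0],[0,0,-8,0,0,0],[0,0,-8.5,0,0,0],[0,0,-8.5,0,0,0]]]'

```text
t: 21.12
tool_pos: [0.4547, -0.2858, 0.3632]
tool_rot: [0.255, 3.121, -0.012]
contact_force: [0.4, -0.5, -2.9]
opening: 0.0372
grip_force: 51.3
```

```bash
python3 go.py 0.6 -0.1 0.345 125.5
```

```text
21.12 row [-11.299, 20.706, 1.798, -0.002, 0.013, 0.788] dist 23.7 deg 45.2 F [ 0.4 -0.5 -2.9] open 0.0372 grip 51.3 pos [ 0.4547 -0.2858  0.3632]
```

```bash
python3 go.py 0.6314 -0.0614 0.345 125.7
```

```text
21.12 row [-13.771, 25.024, 1.795, -0.002, 0.013, 0.785] dist 28.6 deg 45.0 F [ 0.4 -0.5 -2.9] open 0.0372 grip 51.3 pos [ 0.4547 -0.2858  0.3632]
```

>>> arm_command --plan '[[[-0.5,1,0,0,0,0.06],[-1.7,3,0,0,0,0.16],[-3.2,5.8,0,0,0,0.26],[-4.8,8.7,0.2,0,0,0.36],[-6.4,11.6,0.5,0,0,0.46],[-8,14.5,0.8,0,0,0.55],[-9.6,17.4,1.1,0,0.005,0.63],[-11.1,20.2,1.4,0,0.01,0.7],[-12.3,22.5,1.6,0,0.013,0.75],[-13.2,24.1,1.8,0,0.013,0.785],[-13.8,25,1.8,0,0.013,0.785],[-13.8,25,1.8,0,0.013,0.785]]]'

```text
t: 22.12
tool_pos: [0.6319, -0.0599, 0.3414]
tool_rot: [-1.427, -2.793, 0.003]
contact_force: [-0.1, -0.9, -2.5]
opening: 0.0374
grip_force: 51.3
```

```bash
cat > aim.py <<'E'
from h import *
e=np.array([np.cos(np.radians(-54.3)),np.sin(np.radians(-54.3))]); l=np.array([-e[1],e[0]]); o=np.array([.7245,-.191])
for n in('scene','top'):
    im,d,W=cloud(n); z=W[...,2]; L=(W[...,:2]-o)@np.c_[e,l]; A,B=L[...,0],L[...,1]
    m=(d>0)&(z>.155)&(z<.23)
    p=m&(abs(A)<.02)&(abs(B)<.065); Q=np.c_[A[p],B[p],z[p]]
    print(n,'plate n',len(Q),'lo/med/hi',np.percentile(Q,[1,50,99],axis=0).round(4).tolist(), 'slope',np.degrees(np.arctan(np.polyfit(Q[:,1],Q[:,0],1)[0])).round(1))
    m=(d>0)&(z>.155)&(z<.225)
    p=m&(A>-.22)&(A<-.06)&(abs(B)<.04); Q=np.c_[A[p],B[p],z[p]]
    print(n,'scanner',len(Q),np.percentile(Q,[1,50,99],axis=0).round(4).tolist())
    p=m&(z>.19)&(A>-.205)&(A<-.115)&(abs(B)<.03); Q=np.c_[A[p],B[p],z[p]]
    t=Q[Q[:,2]>.196]
    if len(t)>20: print(' top surf',len(t),'pitch deg',np.degrees(np.polyfit(t[:,0],t[:,2],1)[0]).round(2),'z@mid',np.median(t[:,2]).round(4),'lat',t[:,1].mean().round(4))
    if n=='scene': cv2.imwrite('pics/s6.png',cv2.resize(im[120:330,170:380],(600,600),interpolation=2))
E
python3 aim.py;  python3 go.py 0.6314 -0.0614 0.345 125.7
```

```text
scene plate n 803 lo/med/hi [[-0.0018, -0.0467, 0.1555], [0.0031, 0.0045, 0.1952], [0.007, 0.0484, 0.2245]] slope 0.1
scene scanner 1018 [[-0.1719, -0.037, 0.1614], [-0.1367, 0.0082, 0.198], [-0.1046, 0.0348, 0.2239]]
 top surf 441 pitch deg -7.44 z@mid 0.1999 lat -0.0004
top plate n 337 lo/med/hi [[-0.0028, -0.0484, 0.1558], [-0.0, -0.0043, 0.2015], [0.0059, 0.0459, 0.2263]] slope 0.3
top scanner 33 [[-0.1173, -0.0263, 0.1621], [-0.1099, -0.0239, 0.1967], [-0.1035, -0.0152, 0.205]]
22.22 row [0.006, 0.042, -0.259, -0.004, -0.003, 0.001] dist 0.3 deg 0.3 F [-0.2 -1.3 -1.8] open 0.0373 grip 51.3 pos [ 0.6311 -0.0617  0.3424]
```

View pics/s6.png

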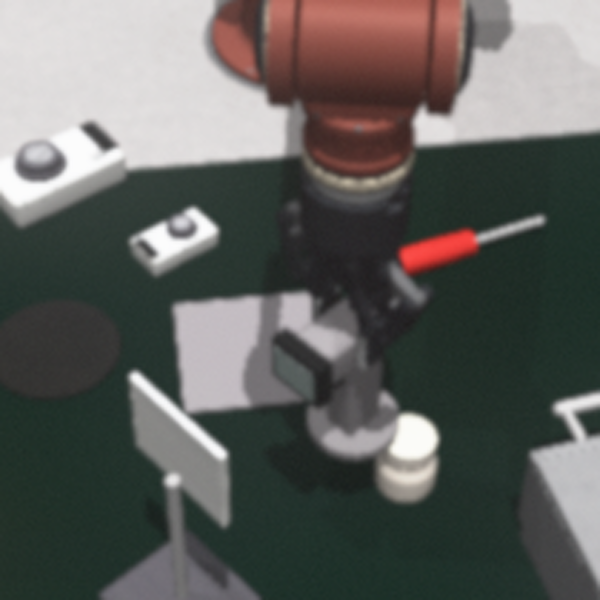

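The picture shows the scanner upright in the grip above the jar (400,455), with its nose (300,365) facing the plate (180,445). I'll check the pitch and the nose centre before holding.

```bash
python3 - <<'E'
from h import *
e=np.array([np.cos(np.radians(-54.2)),np.sin(np.radians(-54.2))]); l=np.array([-e[1],e[0]]); o=np.array([.7245,-.191])
Qs=[];Fs=[];Bs=[]
for k in range(4):
    im,d,W=cloud('scene'); z=W[...,2]; L=(W[...,:2]-o)@np.c_[e,l]; A,B=L[...,0],L[...,1]
    m=(d>0)&(A>-.112)&(A<-.092)&(abs(B)<.03)&(z>.155)&(z<.215); Qs.append(np.c_[A,B,z].reshape(-1,3)[m.ravel()])
    m=(d>0)&(A>-.21)&(A<-.105)&(abs(B)<.05)&(z>.066)&(z<.1); Fs.append(np.c_[A,B,z].reshape(-1,3)[m.ravel()])
Q=np.vstack(Qs);F=np.vstack(Fs)
i=np.abs(Q[:,1])<.02; i&=(Q[:,2]>.168)&(Q[:,2]<.2); q=Q[i]
c,*_=np.linalg.lstsq(np.c_[q[:,1],q[:,2],np.ones(len(q))],q[:,0],rcond=None); print('window A=f(B,z): yaw',np.degrees(c[0]),'pitch',np.degrees(c[1]),len(q),q.mean(0))
print('nose ext',np.percentile(Q,[1,99],axis=0).round(4).tolist())
f=F[F[:,2]<.088]; print('foot ext',np.percentile(f,[1,50,99],axis=0).round(4).tolist(),len(f)); 
c,*_=np.linalg.lstsq(np.c_[f[:,:2],np.ones(len(f))],f[:,2],rcond=None); print('foot slope A,B deg',np.degrees(c[:2]))
E
```

```text
window A=f(B,z): yaw 0.0 pitch 0.0 0 [nan nan nan]
nose ext [[-0.21, -0.208, -0.2055], [0.025, 0.0253, 0.025]]
foot ext [[-0.0807, -0.0791, -0.0775], [0.0342, 0.0344, 0.0355], [0.0826, 0.0841, 0.085]] 1957
foot slope A,B deg [21.16926346 20.40247739]<stdin>:10: RuntimeWarning: Mean of empty slice.
  ret = um.true_divide(
```

```bash
cat > aim2.py <<'E'
from h import *
e=np.array([np.cos(np.radians(-54.2)),np.sin(np.radians(-54.2))]); l=np.array([-e[1],e[0]]); o=np.array([.7245,-.191])
Qs=[];Fs=[]
for k in range(4):
    im,d,W=cloud('scene'); z=W[...,2]; L=(W[...,:2]-o)@np.c_[e,l]; A,B=L[...,0],L[...,1]; X=np.stack([A,B,z],-1)
    Qs.append(X[(d>0)&(A>-.115)&(A<-.090)&(abs(B)<.035)&(z>.15)&(z<.22)])
    Fs.append(X[(d>0)&(A>-.215)&(A<-.115)&(abs(B)<.05)&(z>.066)&(z<.1)])
Q=np.vstack(Qs);F=np.vstack(Fs)
q=Q[(np.abs(Q[:,1])<.019)&(Q[:,2]>.168)&(Q[:,2]<.2)]
c,*_=np.linalg.lstsq(np.c_[q[:,1],q[:,2],np.ones(len(q))],q[:,0],rcond=None); print('window: yaw',np.degrees(c[0]),'pitch',np.degrees(c[1]),len(q),q.mean(0))
print('nose ext',np.percentile(Q,[1,99],axis=0).round(4).tolist())
f=F[F[:,2]<.09]; print('foot ext',np.percentile(f,[1,50,99],axis=0).round(4).tolist(),len(f)); 
E
python3 aim2.py
```

```text
window: yaw -0.15573914091880686 pitch 0.23398518906331836 525 [-0.1040159   0.00046486  0.18476081]
nose ext [[-0.1149, -0.024, 0.163], [-0.1024, 0.0256, 0.2069]]
foot ext [[-0.2044, -0.0264, 0.0713], [-0.1546, 0.0154, 0.0803], [-0.1334, 0.0379, 0.089]] 1776
```

The aim is square (yaw and pitch errors under 0.3°), the nose is centred to 1 mm, and the distance is 104 mm. I'll move 3 mm closer and hold.

>>> arm_command --plan '[[[-0.3,0,0,0,0,0],[-0.3,0,0,0,0,0],[-0.3,0,0,0,0,0],[-0.3,0,0,0,0,0],[-0.3,0,0,0,0,0],[-0.3,0,0,0,0,0],[-0.3,0,0,0,0,0],[-0.3,0,0,0,0,0],[-0.3,0,0,0,0,0],[-0.3,0,0,0,0,0],[-0.3,0,0,0,0,0],[-0.3,0,0,0,0,0]]]'

```text
t: 23.62
tool_pos: [0.6332, -0.0637, 0.3435]
tool_rot: [-1.432, -2.793, 0.002]
contact_force: [1.1, -0.5, -2.9]
opening: 0.0368
grip_force: 51.4
```

>>> arm_command --plan '[[[0,0,0,0,0,0],[0,0,0,0,0,0],[0,0,0,0,0,0],[0,0,0,0,0,0],[0,0,0,0,0,0],[0,0,0,0,0,0],[0,0,0,0,0,0],[0,0,0,0,0,0],[0,0,0,0,0,0],[0,0,0,0,0,0],[0,0,0,0,0,0],[0,0,0,0,0,0]]]'

```text
t: 24.62
tool_pos: [0.6332, -0.0637, 0.3435]
tool_rot: [-1.432, -2.793, 0.002]
contact_force: [-0.5, 0.5, -2.6]
opening: 0.0377
grip_force: 51.4
```

```bash
python3 aim2.py; python3 go.py 0.4556 -0.2935 0.36 170.7
```

```text
window: yaw -0.0728152186011099 pitch -0.17205186398277575 526 [-1.01503517e-01 -6.28763763e-05  1.84825877e-01]
nose ext [[-0.1144, -0.023, 0.1627], [-0.0998, 0.0265, 0.2066]]
foot ext [[-0.2005, -0.0246, 0.0717], [-0.1514, 0.0163, 0.0801], [-0.1308, 0.0387, 0.0894]] 1754
24.82 row [-8.292, -27.832, -1.603, -0.002, -0.003, -0.785] dist 29.1 deg 45.0 F [ 0.9 -0.4 -3.2] open 0.0373 grip 51.4 pos [ 0.6332 -0.0638  0.3435]
```

>>> arm_command --plan '[[[-0.3,-1,-0.4,0,0,-0.04],[-1,-3,-1,0,0,-0.12],[-1.8,-6,-1.6,0,0,-0.2],[-2.7,-9,-1.6,0,0,-0.28],[-3.6,-12,-1.6,0,0,-0.36],[-4.5,-15,-1.6,0,0,-0.45],[-5.4,-18,-1.6,0,0,-0.54],[-6.3,-21,-1.6,0,0,-0.63],[-7.1,-24,-1.6,0,0,-0.71],[-7.8,-26.2,-1.6,0,0,-0.76],[-8.2,-27.4,-1.6,-0.002,-0.003,-0.785],[-8.3,-27.8,-1.6,-0.002,-0.003,-0.785]]]'

```text
t: 25.82
tool_pos: [0.4547, -0.2949, 0.3602]
tool_rot: [0.259, 3.13, -0.001]
contact_force: [-0.6, -0.7, -3.0]
opening: 0.0369
grip_force: 51.3
```

>>> arm_command --plan '[[[0,0,0,0,0,0],[0,0,0,0,0,0]]]'

```text
t: 25.98
tool_pos: [0.4561, -0.2931, 0.36]
tool_rot: [0.256, 3.13, 0.001]
contact_force: [-0.3, -0.8, -2.4]
opening: 0.0371
grip_force: 51.3
```

```bash
cat > pad.py <<'E'
from h import *
I,D,WW=cloud('top'); x,y,zz=WW[...,0],WW[...,1],WW[...,2]
P=WW[(D>0)&(x>.36)&(x<.6)&(y>-.4)&(y<-.18)&(zz>.08)&(zz<.3)]
I,D,W=cloud('scene'); x,y,z=W[...,0],W[...,1],W[...,2]
mm=(D>0)&(x>.36)&(x<.56)&(y>-.38)&(y<-.2)&(z>-.003)&(z<.009)&(I.max(2)<90)&(I[...,1].astype(int)-I[...,2]<6)
k=cv2.morphologyEx(mm.astype(np.uint8),cv2.MORPH_OPEN,np.ones((3,3),np.uint8))>0
P=W[k]; print('pad',len(P),np.percentile(P[:,:2],[.5,99.5],axis=0).round(4).tolist())
a=np.radians(-9.3);e=np.array([np.cos(a),np.sin(a)]);l=np.array([-e[1],e[0]]); L=(W[...,:2]-[.4515,-.2922])@np.c_[e,l]
A,B=L[...,0],L[...,1]; zb=float(__import__('sys').argv[1])
X=np.stack([A,B,z-zb],-1); Z=X[...,2]
q=X[(D>0)&(A>.045)&(A<.08)&(abs(B)<.04)&(Z>.085)&(Z<.14)]; print('nose',len(q),np.percentile(q,[1,99],axis=0).round(4).tolist())
q=X[(D>0)&(A>-.06)&(A<.05)&(abs(B)<.05)&(Z>.001)&(Z<.02)&(I.min(2)>60)]; print('foot',len(q),np.percentile(q,[1,99],axis=0).round(4).tolist())
E
python3 pad.py 0.087; python3 go.py 0.4558 -0.2929 0.277 170.7
```

```text
pad 1240 [[0.3976, -0.3487], [0.5115, -0.2348]]
nose 414 [[0.0475, -0.0227, 0.0894], [0.0634, 0.0266, 0.1361]]
foot 393 [[-0.0343, -0.0303, 0.0021], [0.031, 0.0391, 0.0188]]
26.08 row [0.063, -0.041, 8.297, 0.001, 0.001, 0.0] dist 8.3 deg 0.1 F [ 0.4  0.5 -2.1] open 0.0371 grip 51.3 pos [ 0.4564 -0.2926  0.36  ]
```

>>> arm_command --plan '[[[-0.1,-0.1,1,0,0,0],[-0.1,-0.1,2.5,0,0,0],[-0.1,-0.1,4,0,0,0],[-0.1,-0.1,5.5,0,0,0],[-0.1,-0.1,6.6,0,0,0],[-0.1,-0.1,7.3,0,0,0],[-0.1,-0.1,7.7,0,0,0],[-0.1,-0.1,7.9,0,0,0],[-0.1,-0.1,7.9,0,0,0],[-0.1,-0.1,7.9,0,0,0]]]'

```text
t: 26.92
tool_pos: [0.457, -0.2947, 0.2818]
tool_rot: [0.255, 3.13, -0.001]
contact_force: [0.0, 0.5, -2.8]
opening: 0.0373
grip_force: 51.4
```

>>> arm_command --plan '[[[0,0,0.1,0,0,0],[0,0,0.2,0,0,0],[0,0,0.3,0,0,0],[0,0,0.35,0,0,0],[0,0,0.35,0,0,0]]]'

```text
t: 27.33
tool_pos: [0.4568, -0.2946, 0.2776]
tool_rot: [0.256, 3.131, 0.0]
contact_force: [-0.4, 0.1, -2.2]
opening: 0.0372
grip_force: 51.3
```

>>> arm_command --plan '[[[0,0,0.08,0,0,0],[0,0,0.16,0,0,0],[0,0,0.16,0,0,0]]]'

```text
t: 27.58
tool_pos: [0.4571, -0.2946, 0.2774]
tool_rot: [0.255, 3.13, 0.0]
contact_force: [-1.6, 3.6, 5.8]
opening: 0.0374
grip_force: 52.1
```

>>> arm_command --plan '[[[0,0,-0.08,0,0,0],[0,0,-0.08,0,0,0],[0,0,-0.08,0,0,0],[0,0,-0.08,0,0,0],[0,0,-0.08,0,0,0],[0,0,-1,0,0,0],[0,0,-3,0,0,0],[0,0,-6,0,0,0],[0,0,-9,0,0,0],[0,0,-12,0,0,0],[0,0,-14,0,0,0],[0,0,-14,0,0,0]]]' --gripper -0.7

```text
t: 28.58
tool_pos: [0.4574, -0.2951, 0.4231]
tool_rot: [0.255, 3.122, -0.01]
contact_force: [-0.1, -0.5, 0.6]
opening: 0.0726
grip_force: 0.0
```

```bash
python3 pad.py 0.004; python3 - <<'E'
from h import *
im,d,W=cloud('scene'); z=W[...,2]; cv2.imwrite('pics/s7.png',cv2.resize(im,(800,600)))
a=np.radians(8.3); ex=np.array([np.cos(a),np.sin(a)]); ey=np.array([-ex[1],ex[0]]); c0=np.array([.7915,.1892])
L=(W[...,:2]-c0)@np.c_[ex,ey]
f=L[(d>0)&(z>.069)&(z<.084)&(abs(L[...,1])<.04)&(L[...,0]<-.155)&(L[...,0]>-.2)]; print('bar',np.percentile(f[:,0],[2,50,98]).round(4))
print(get_obs()['tool_pos'],get_obs()['t'])
E
```

```text
pad 666 [[0.3987, -0.3496], [0.5124, -0.2345]]
nose 361 [[0.0465, -0.022, 0.0923], [0.0631, 0.0266, 0.1371]]
foot 371 [[-0.0323, -0.0331, 0.0013], [0.0341, 0.0384, 0.0185]]
bar [-0.1669 -0.1611 -0.158 ]
[ 0.45652349 -0.29438581  0.41536466] 28.7333
```

View pics/s7.png

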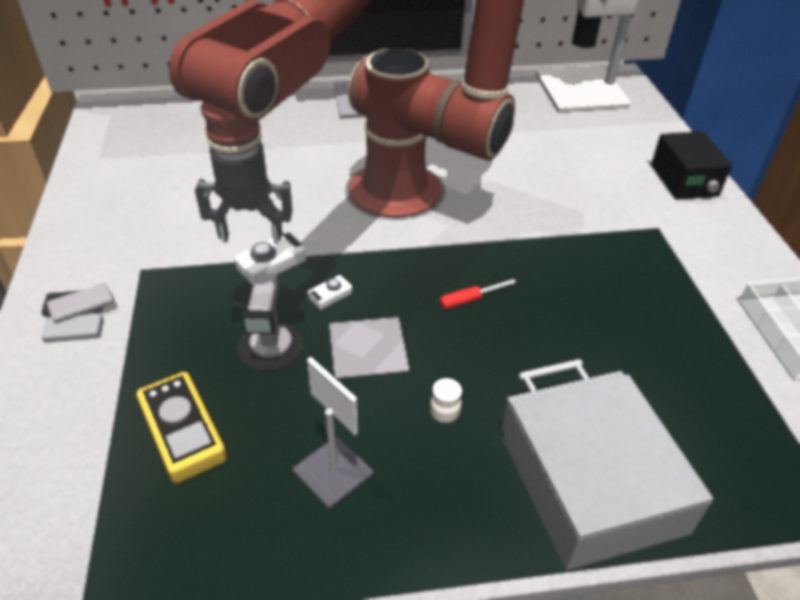

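The final picture shows the drawer shut (handle at 552,375) and the scanner upright on the middle of its pad (268,340). The tile is empty, the bystanders haven't moved, and the gripper is clear.

```bash
python3 -c "
from station import *
print(finish_job())"
```

```text
the job is handed in; nothing more can be done
None
```

I finished the job and handed it in at about 29 s; `finish_job()` returned no verdict. The camera is flat, lens up, in the shut drawer's rear compartment; the scanner was held over 2 s squarely at the label from about 10 cm and stands upright on the middle of its pad, with nothing else moved.

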